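# Dry-fit a filter housing on its bench flange

### The job

Dry-fit the filter housing on the grey flange fixed to the bench, in this order: stand the white open tube inside the flange's raised rim, stand the longer of the two cartridges in the tube, lay the grey ring around the cartridge flat on the tube's end, and last put the knobbed cap over the cartridge so that it sits down on the ring. Lower each piece until it rests before letting go, never drop it, and leave the short spare cartridge where it stands. At the end everything stands upright and still and nothing is held.

Things in the scene. Friction and masses are not known exactly. Their poses are not given: they have to be found in the camera images.
- flange: Target, fixed to the bench: grey plastic round flange 110 mm in diameter, 8 mm thick, with four bolt heads and, in the middle, a raised rim 12 mm high (outer diameter 80 mm, inner 72 mm, rim top 20 mm above the bench). The tube stands inside the rim on the floor 8 mm above the bench. Origin: centre of the underside, on the bench; z up.
- sleeve: Tube: loose white plastic tube open at both ends, standing upright, 60 mm tall, outer diameter 62 mm, bore 54 mm. Same either way up. Origin: on its axis at the lower end; z up its axis.
- cartridge: Long cartridge: loose white ribbed cylinder with two grey bands, standing upright, 44 mm in diameter and 100 mm tall, top edge bevelled 5 mm. Origin: on its axis at the lower end; z up its axis. Inside the tube it stands on the flange's floor and sticks out 40 mm above the tube.
- spare: Short spare cartridge, not to be used: like the long one but only 60 mm tall (44 mm in diameter), standing upright, loose. Origin: on its axis at the lower end; z up its axis.
- collar: Ring: loose flat-lying grey plastic ring 18 mm high, outer diameter 64 mm, bore 52 mm; passes over the cartridge and rests on the tube's upper end. Same either way up. Origin: on its axis at the lower face; z up its axis.
- cap: Cap: loose white plastic cap standing mouth down, 60 mm outer diameter, skirt bore 52 mm and 26 mm deep, top plate 6 mm thick (its upper face 32 mm above the mouth), with a round knob on top 24 mm in diameter and 22 mm high (54 mm overall). Its skirt rests on the ring. Origin: on its axis at the lower edge of the skirt; z up, towards the knob.
Things that resemble listed ones, but are neither listed nor needed, are in the scene too. Leave any green or yellow look-alike of the collar alone.

How it is judged:
By the outcome, as a careful person would: the job done as asked, in the order asked, and still so for the second after the job is handed in, with the robot touching nothing.
It also fails if it takes over 125 s, if anything falls off the work surface, if the arm or the gripper's body presses on something with over 40 N, if the wrist force passes 120 N, or if a joint passes its speed limit or range.

### The arm

A 6-joint arm with a two-finger parallel gripper is mounted at the origin on the work surface. World frame = base frame: x ahead of the robot, y to its left, z up, the work surface at z = 0. Lengths are in m, angles in degrees, forces in N, time in s.
With the tool pointing down it reaches from about 0.35 to 0.875 m from the base axis. Payload 4.2 kg.
Tool frame: the origin (TCP) lies midway between the tips of the shut fingers; the grasp point (between the pads) lies 19 mm behind it; z points along the fingers, y is the line along which they close (so a half turn about z gives the same grasp; the last joint's range is limited). The gripper opens to 87 mm and grips with 3 to 60 N. Pads are 19 mm wide; open, the fingers measure 117 mm over their backs; the gripper's body (75 mm by 190 mm) begins 51 mm behind the grasp point.
Start: joints at [83.113, 22.042, 0.453, 0, -68.411, -14.817], TCP at [0.231, 0.581, 0.223] pointing down, gripper open.
Joint ranges: [-179.83, 179.83], [-69.29, 118.12], [-61.27, 80.66], [-181.25, 117.63], [-171.15, -9.14], [-177.46, 177.46]. Speed limits (degrees/s): [159.86, 159.86, 180, 180, 180, 180].

### API

Orientations are given as a 3x3 rotation matrix whose columns are the frame's x, y, z axes.
In Python, from station import r, cams gives the robot as it stands.
- The arm moves only by the tool play_rows, never from a script. Its argument "commands" is text: rows parted by semicolons, each of 6 numbers parted by spaces: the shift along the world's x, y, z normalised to -1 to 1, where 1 is 30 mm, then the turn, a rotation vector about the world's x, y, z normalised to -1 to 1, where 1 is 0.15 rad. A call has 1 to 20 rows; each row shifts and turns the commanded pose from where the row before left it; what a row does not reach is not made up. A row lasts 1/10 s, in which the tool goes at most 50 mm and 8.59 degrees, less where a joint would pass 70% of its speed; a pose out of reach is approached as far as the arm can. A call with a number of a shift or a turn outside -1 to 1 is refused whole. A call with a gripper value outside its range is refused whole. "grip" is the finger opening in mm, from 0 to 87, set as the call begins (left out, the last holds). The fingers move at their own pace and stop on an object; the grip force is fixed at half the most. Time passes only in rows, so rows that do not move let the fingers close. It gives the time, the measured TCP pose, the force, the opening and the grip force at its end, in the units of the state.
- r.sense(): the state, without advancing time (a new reading comes with each control period).
- cams.capture(name): name is "scene" or "top"; returns (picture, depth): 480x640x3 uint8, blue, green, red; 480x640 float32, m along the optical axis (not along the pixel's ray), 0 where there is no reading.
- cams.camera_info(name): a dict with "mtx" (3x3 intrinsics, pixels), "R" (3x3) and "t" (3): a world point X has camera coordinates R X + t. Camera axes: x right, y down, z forward; pixel columns grow to the right and rows downward; lengths in m; the calibration is good to about 2 mm. A picture is of the moment at which its call begins. camera_info takes no time and is no camera call.
- r.finish_job(): hands the job in; it is judged then, once.
The state is a dict: "time_s": time; "joints": joint angles; "joint_velocities": joint speeds; "effort": joint torques, N m; "tcp_pos": TCP position; "ee_rot": TCP orientation; "wrist_force": force on the tool from outside, world axes, zero at the start; "moment": the same for the moment, N m; "gripper_width": opening from 0.0 (shut) to 1.0 (fully open); "gripper_force": force on a finger pad.
Only numpy, scipy, OpenCV 4.12 (cv2) and the standard library are available. Lean on these libraries where they do the work, as an engineer would, in place of code of your own. Each camera call takes 0.05 s, during which the arm holds its last target. There are 200 camera calls.

## Working session

There is one attempt and no reset: what is moved stays moved. The work goes in short steps, Python scripts to look and compute and a tool call to move; the robot and the scene stay as the last step left them, time stands still between calls to the robot, and variables do not carry over. Pictures are saved under pics/ and viewed, at most 14 in all, crops included, and the job is handed in when it is done.

Besides the shell and the picture viewer there is one more tool, called after "Emit:" by a JSON object that holds its "method" and its "body", one argument or row to a line. play_rows: Moves the arm, as the interface text tells. Scaled input: -1 to 1 covers 30 mm each way for a shift and 0.15 rad each way for a turn. Its arguments: {"type":"object","properties":{"commands":{"type":"string"},"grip":{"type":"number"}},"required":["commands"]}

```bash
mkdir -p pics; cat > h.py <<'E'
import numpy as np, cv2
from station import r, cams
def cloud(n):
    im,d=cams.capture(n); c=cams.camera_info(n); K=np.array(c["mtx"]);R=np.array(c["R"]);t=np.array(c["t"]).ravel()
    v,u=np.mgrid[:480,:640]
    P=np.stack([(u-K[0,2])/K[0,0]*d,(v-K[1,2])/K[1,1]*d,d],-1)
    W=(P-t)@R
    W[d==0]=np.nan
    return im,d,W
E
python3 - <<'E'
from h import *
for n in("scene","top"):
    im,d,W=cloud(n); cv2.imwrite(f"pics/{n}0.png",im); np.save(n+"0.npy",W); c=cams.camera_info(n); print(n,-np.array(c["R"]).T@np.array(c["t"]).ravel(), c["mtx"])
s=r.sense();print(s["time_s"],s["tcp_pos"],s["ee_rot"],s["gripper_width"])
E
```

```text
scene [1.11055225 0.14021312 0.47015408] [[437.66759921   0.         309.94531547]
 [  0.         437.66759921 235.22491983]
 [  0.           0.           1.        ]]
top [0.5278147  0.03568035 0.97940575] [[561.42628829   0.         322.35373231]
 [  0.         561.42628829 246.46031694]
 [  0.           0.           1.        ]]
0.1 [0.23090729 0.58021363 0.22160223] [[ 9.29059940e-01 -3.69928729e-01 -6.03344183e-04]
 [-3.69929204e-01 -9.29058174e-01 -1.81491986e-03]
 [ 1.10849152e-04  1.90936397e-03 -9.99998171e-01]] 1.0031272747594935
```

View pics/scene0.png

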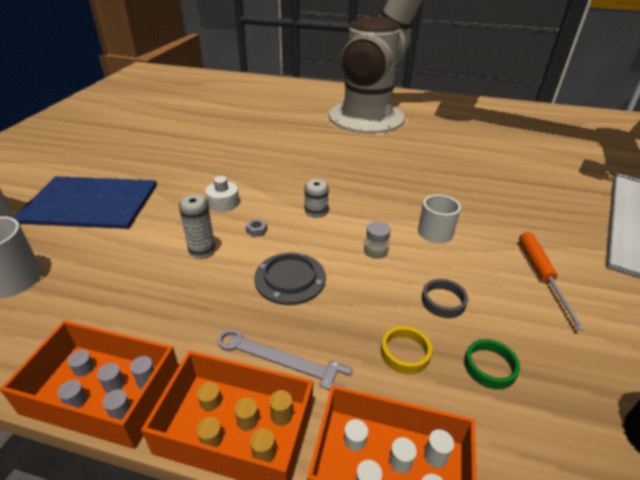

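View pics/top0.png

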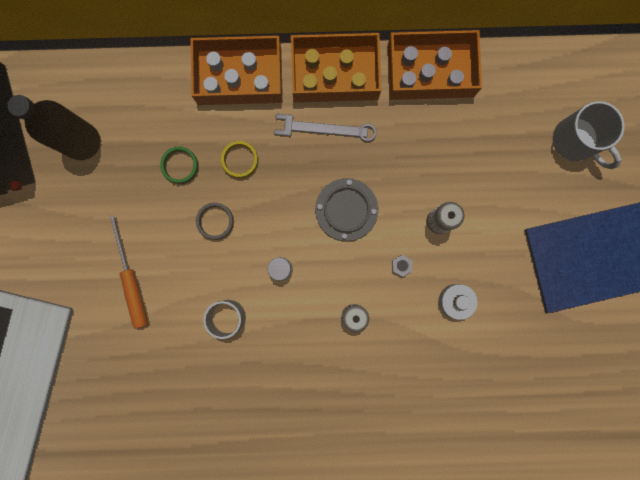

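The scene view shows these candidates:
- **Flange:** scene (290,277), top (347,210).
- **Tube:** scene (439,218), top (223,320). It is open, unlike the mug at scene (5,255).
- **Long cartridge:** scene (198,227), top (450,216). It is the taller ribbed one. The short spare is at scene (316,198), top (356,320), and the plain pot at scene (377,238) is a distractor.
- **Ring:** the grey one at scene (444,297), top (215,222), not the yellow or green ones.
- **Cap:** knobbed, scene (222,194), top (460,303).

Next I'll measure each one and make a crop to confirm.

```bash
python3 - <<'E'
import numpy as np, cv2
W=np.load("top0.npy")
for n,u,v,rad,lo,hi in [("flange_rim",347,210,36,.015,.025),("sleeve",223,320,28,.052,.066),("cart",450,216,30,.09,.106),("spare",356,320,22,.05,.066),("collar",215,222,26,.012,.023),("cap",460,303,26,.028,.037),("knob",460,303,26,.045,.06),("pot",280,268,20,.01,.08)]:
    w=W[v-rad:v+rad,u-rad:u+rad].reshape(-1,3); w=w[np.isfinite(w[:,2])]
    q=w[(w[:,2]>lo)&(w[:,2]<hi)]
    if len(q)<5: print(n,len(q),np.percentile(w[:,2],[5,50,99]));continue
    (c,dia,_)=(lambda m:(m[0],2*m[1],0))(cv2.minEnclosingCircle(q[:,:2].astype(np.float32)))
    print(n,len(q),np.round(c,4),"dia",round(dia,4),"z",np.round(np.median(q[:,2]),4),"maxz",w[:,2].max().round(4),"mean",q[:,:2].mean(0).round(4),"reach",np.hypot(*c).round(3))
im=cv2.imread("pics/scene0.png")[150:330,150:500]
cv2.imwrite("pics/crop.png",cv2.resize(im,None,fx=2.2,fy=2.2,interpolation=cv2.INTER_CUBIC))
E
```

```text
flange_rim 327 [ 0.6458 -0.0113] dia 0.0801 z 0.0189 maxz 0.0232 mean [ 0.6451 -0.0113] reach 0.646
sleeve 325 [0.464  0.1996] dia 0.0626 z 0.059 maxz 0.0633 mean [0.4636 0.1999] reach 0.505
cart 592 [ 0.6213 -0.1709] dia 0.0453 z 0.0985 maxz 0.1042 mean [ 0.6204 -0.1701] reach 0.644
spare 563 [ 0.4598 -0.0183] dia 0.0444 z 0.0584 maxz 0.0643 mean [ 0.46   -0.0181] reach 0.46
collar 382 [0.6317 0.2176] dia 0.0644 z 0.0173 maxz 0.0217 mean [0.6312 0.2174] reach 0.668
cap 771 [ 0.4806 -0.1958] dia 0.0606 z 0.0312 maxz 0.057 mean [ 0.4808 -0.1944] reach 0.519
knob 172 [ 0.4805 -0.1958] dia 0.025 z 0.053 maxz 0.057 mean [ 0.4809 -0.1947] reach 0.519
pot 474 [0.5448 0.1058] dia 0.0417 z 0.0491 maxz 0.0536 mean [0.5445 0.1041] reach 0.555
```

View pics/crop.png

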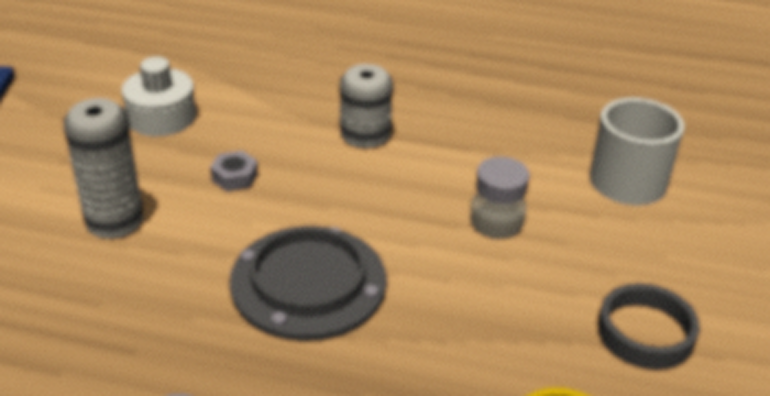

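The measured diameters and heights match the sizes given: rim 80, tube 62×60, long cartridge 44×100, ring 64×18, cap 60×54. The crop confirms the choice of pieces. I'll start with the tube.

Emit:
{"method": "play_rows", "body": {
  "commands": "0.486 -0.793 -0.2 0 0 0;0.486 -0.793 -0.2 0 0 0;0.486 -0.793 -0.2 0 0 0;0.486 -0.793 -0.2 0 0 0;0.486 -0.793 -0.2 0 0 0;0.486 -0.793 -0.2 0 0 0;0.486 -0.793 -0.2 0 0 0;0.486 -0.793 -0.2 0 0 0;0.486 -0.793 -0.2 0 0 0;0.486 -0.793 -0.2 0 0 0;0.486 -0.793 -0.2 0 0 0;0.486 -0.793 -0.2 0 0 0;0.486 -0.793 -0.2 0 0 0;0.486 -0.793 -0.2 0 0 0;0.486 -0.793 -0.2 0 0 0;0.486 -0.793 -0.2 0 0 0;0 0 0 0 0 0;0 0 0 0 0 0",
  "grip": 87
}}

```text
time_s: 1.9
tcp_pos: [0.4643, 0.1995, 0.1262]
ee_rot: [[0.929, -0.371, -0.001], [-0.371, -0.929, -0.001], [-0.0, 0.001, -1.0]]
wrist_force: [0.3, -0.4, -0.6]
gripper_width: 0.996
gripper_force: 0.0
```

Emit:
{"method": "play_rows", "body": {
  "commands": "0 0 -0.5 0 0 0;0 0 -0.5 0 0 0;0 0 -0.5 0 0 0;0 0 -0.5 0 0 0;0 0 -0.5 0 0 0;0 0 -0.5 0 0 0;0 0 0 0 0 0;0 0 0 0 0 0"
}}

```text
time_s: 2.7
tcp_pos: [0.4643, 0.2009, 0.0368]
ee_rot: [[0.93, -0.368, 0.0], [-0.368, -0.93, -0.0], [0.0, -0.0, -1.0]]
wrist_force: [0.8, -0.1, 0.7]
gripper_width: 0.998
gripper_force: 0.0
```

Emit:
{"method": "play_rows", "body": {
  "commands": "0 0 0 0 0 0;0 0 0 0 0 0;0 0 0 0 0 0;0 0 0 0 0 0;0 0 0 0 0 0;0 0 0 0 0 0;0 0 0 0 0 0;0 0 0 0 0 0;0 0 0 0 0 0;0 0 0 0 0 0",
  "grip": 50
}}

```text
time_s: 3.7
tcp_pos: [0.4645, 0.2001, 0.0369]
ee_rot: [[0.929, -0.37, 0.0], [-0.37, -0.929, 0.0], [0.0, -0.0, -1.0]]
wrist_force: [-1.5, -0.1, 5.6]
gripper_width: 0.715
gripper_force: 30.0
```

Emit:
{"method": "play_rows", "body": {
  "commands": "0 0 0.5 0 0 0;0 0 0.5 0 0 0;0 0 0.5 0 0 0;0.503 -0.587 0 0 0 0;0.503 -0.587 0 0 0 0;0.503 -0.587 0 0 0 0;0.503 -0.587 0 0 0 0;0.503 -0.587 0 0 0 0;0.503 -0.587 0 0 0 0;0.503 -0.587 0 0 0 0;0.503 -0.587 0 0 0 0;0.503 -0.587 0 0 0 0;0.503 -0.587 0 0 0 0;0.503 -0.587 0 0 0 0;0.503 -0.587 0 0 0 0;0 0 0 0 0 0;0 0 0 0 0 0;0 0 0 0 0 0"
}}

```text
time_s: 5.5
tcp_pos: [0.6447, -0.0109, 0.081]
ee_rot: [[0.929, -0.37, -0.001], [-0.37, -0.929, 0.0], [-0.001, 0.0, -1.0]]
wrist_force: [0.2, 0.1, -1.1]
gripper_width: 0.716
gripper_force: 30.0
```

```bash
python3 - <<'E'
from h import *
im,d,W=cloud("top")
im2,_,_=cloud("scene")
cv2.imwrite("pics/a.png",np.hstack([cv2.resize(im[140:280,270:430],None,fx=2.5,fy=2.5),cv2.resize(im2[180:320,210:370],None,fx=2.5,fy=2.5)]))
s=r.sense();print(s["tcp_pos"],s["wrist_force"],s["time_s"])
E
```

```text
[ 0.64493332 -0.01061697  0.0814378 ] [-3.78032341e-01 -2.20472225e-04 -6.10769138e-01] 5.6
```

View pics/a.png

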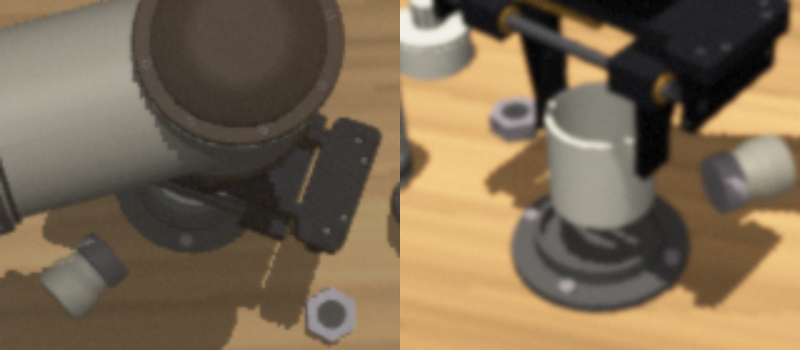

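The tube is held upright and centred above the rim. However, its lower edge knocked over the small plain pot, which isn't part of the job; it now lies at top ≈(304,250), clear of the flange. I should have lifted higher, so I'll clear everything properly from here. Next I lower the tube.

Emit:
{"method": "play_rows", "body": {
  "commands": "0.02 -0.01 -0.4 0 0 0;0 0 -0.4 0 0 0;0 0 -0.2 0 0 0;0 0 -0.06 0 0 0;0 0 -0.06 0 0 0;0 0 -0.03 0 0 0;0 0 0 0 0 0;0 0 0 0 0 0;0 0 0 0 0 0"
}}

```text
time_s: 6.5
tcp_pos: [0.6463, -0.0116, 0.0474]
ee_rot: [[0.929, -0.37, 0.001], [-0.37, -0.929, 0.0], [0.001, -0.0, -1.0]]
wrist_force: [0.4, 0.6, 0.3]
gripper_width: 0.713
gripper_force: 30.0
```

Emit:
{"method": "play_rows", "body": {
  "commands": "0 0 -0.04 0 0 0;0 0 -0.03 0 0 0;0 0 0 0 0 0;0 0 0 0 0 0"
}}

```text
time_s: 6.9
tcp_pos: [0.646, -0.0116, 0.045]
ee_rot: [[0.929, -0.37, -0.0], [-0.37, -0.929, -0.0], [-0.0, 0.0, -1.0]]
wrist_force: [-0.0, 1.1, 0.6]
gripper_width: 0.714
gripper_force: 30.0
```

Emit:
{"method": "play_rows", "body": {
  "commands": "0 0 -0.02 0 0 0;0 0 -0.02 0 0 0;0 0 0 0 0 0;0 0 0 0 0 0"
}}

```text
time_s: 7.3
tcp_pos: [0.6461, -0.0116, 0.045]
ee_rot: [[0.929, -0.37, 0.0], [-0.37, -0.929, -0.0], [0.0, 0.0, -1.0]]
wrist_force: [-3.2, 1.4, 5.4]
gripper_width: 0.712
gripper_force: 30.0
```

Emit:
{"method": "play_rows", "body": {
  "commands": "0 0 0 0 0 0;0 0 0 0 0 0;0 0 0 0 0 0;0 0 0 0 0 0;0 0 0 0 0 0;0 0 0 0 0 0;0 0 0.3 0 0 0;0 0 0.6 0 0 0;0 0 0.6 0 0 0;0 0 0.6 0 0 0;0 0 0.6 0 0 0;0 0 0.6 0 0 0;0 0 0.6 0 0 0;0 0 0 0 0 0",
  "grip": 87
}}

```text
time_s: 8.7
tcp_pos: [0.648, -0.0114, 0.1646]
ee_rot: [[0.929, -0.369, 0.007], [-0.369, -0.929, 0.001], [0.006, -0.003, -1.0]]
wrist_force: [0.7, -0.2, 0.4]
gripper_width: 0.999
gripper_force: 0.0
```

Emit:
{"method": "play_rows", "body": {
  "commands": "-0.084 -0.53 0 0 0 0;-0.084 -0.53 0 0 0 0;-0.084 -0.53 0 0 0 0;-0.084 -0.53 0 0 0 0;-0.084 -0.53 0 0 0 0;-0.084 -0.53 0 0 0 0;-0.084 -0.53 0 0 0 0;-0.084 -0.53 0 0 0 0;-0.084 -0.53 0 0 0 0;-0.084 -0.53 0 0 0 0;0 0 0 0 0 0;0 0 0 0 0 0"
}}

```text
time_s: 9.9
tcp_pos: [0.6208, -0.171, 0.1607]
ee_rot: [[0.929, -0.371, 0.0], [-0.371, -0.929, 0.0], [-0.0, -0.0, -1.0]]
wrist_force: [-0.5, -0.3, -0.1]
gripper_width: 1.0
gripper_force: 0.0
```

```bash
python3 - <<'E'
from h import *
im,d,W=cloud("top")
im2,_,W2=cloud("scene")
cv2.imwrite("pics/b.png",np.hstack([cv2.resize(im[140:280,270:430],None,fx=2.5,fy=2.5),cv2.resize(im2[150:290,210:370],None,fx=2.5,fy=2.5)]))
for w,n in((W,"top"),(W2,"scene")):
    m=(np.hypot(w[...,0]-.6456,w[...,1]+.0113)<.045)&(abs(w[...,2]-.066)<.008); q=w[m]
    if len(q)>5:print(n,len(q),cv2.minEnclosingCircle(q[:,:2].astype(np.float32)),np.median(q[:,2]))
s=r.sense();print(s["tcp_pos"],s["time_s"])
E
```

```text
scene 562 ((0.6476626992225647, -0.011920333839952946), 0.03129541873931885) 0.06464888592828667
[ 0.62096265 -0.17022855  0.16073767] 10.0
```

View pics/b.png

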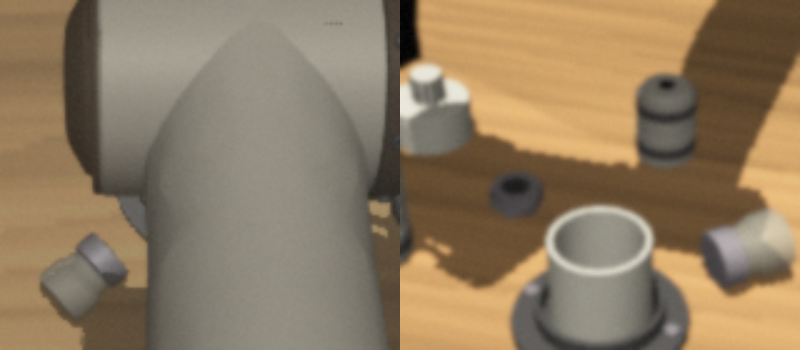

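The tube stands upright inside the rim (axis ≈ 0.647, −0.012), and the pot lies still. The long cartridge is next.

Emit:
{"method": "play_rows", "body": {
  "commands": "0 0 -0.4 0 0 0;0 0 -0.4 0 0 0;0 0 -0.4 0 0 0;0 0 -0.4 0 0 0;0 0 -0.4 0 0 0;0 0 -0.4 0 0 0;0 0 -0.4 0 0 0;0 0 -0.32 0 0 0;0 0 0 0 0 0;0 0 0 0 0 0"
}}

```text
time_s: 11.0
tcp_pos: [0.6211, -0.1707, 0.0671]
ee_rot: [[0.929, -0.37, 0.0], [-0.37, -0.929, -0.0], [0.0, 0.0, -1.0]]
wrist_force: [-0.3, -0.3, -0.3]
gripper_width: 1.0
gripper_force: 0.0
```

Emit:
{"method": "play_rows", "body": {
  "commands": "0 0 0 0 0 0;0 0 0 0 0 0;0 0 0 0 0 0;0 0 0 0 0 0;0 0 0 0 0 0;0 0 0 0 0 0;0 0 0 0 0 0;0 0 0 0 0 0;0 0 0 0 0 0;0 0 0 0 0 0",
  "grip": 35
}}

```text
time_s: 12.0
tcp_pos: [0.6209, -0.1706, 0.0672]
ee_rot: [[0.929, -0.37, 0.0], [-0.37, -0.929, -0.0], [0.0, 0.0, -1.0]]
wrist_force: [-0.4, -0.0, 0.6]
gripper_width: 0.496
gripper_force: 29.9
```

Emit:
{"method": "play_rows", "body": {
  "commands": "0 0 0.5 0 0 0;0 0 0.5 0 0 0;0 0 0.5 0 0 0;0 0 0.5 0 0 0;0 0 0.5 0 0 0;0 0 0.5 0 0 0;0 0 0.3 0 0 0;0.085 0.53 0 0 0 0;0.085 0.53 0 0 0 0;0.085 0.53 0 0 0 0;0.085 0.53 0 0 0 0;0.085 0.53 0 0 0 0;0.085 0.53 0 0 0 0;0.085 0.53 0 0 0 0;0.085 0.53 0 0 0 0;0.085 0.53 0 0 0 0;0.085 0.53 0 0 0 0;0 0 0 0 0 0;0 0 0 0 0 0;0 0 0 0 0 0"
}}

```text
time_s: 14.0
tcp_pos: [0.6462, -0.0118, 0.1661]
ee_rot: [[0.929, -0.37, -0.0], [-0.37, -0.929, -0.0], [-0.0, 0.0, -1.0]]
wrist_force: [-0.0, 0.4, -2.3]
gripper_width: 0.5
gripper_force: 29.9
```

```bash
python3 - <<'E'
from h import *
im2,_,W2=cloud("scene")
cv2.imwrite("pics/c.png",cv2.resize(im2[130:310,200:400],None,fx=3,fy=3))
s=r.sense();print(s["tcp_pos"],s["time_s"])
E
```

```text
[ 0.64625177 -0.01203361  0.16613717] 14.05
```

View pics/c.png

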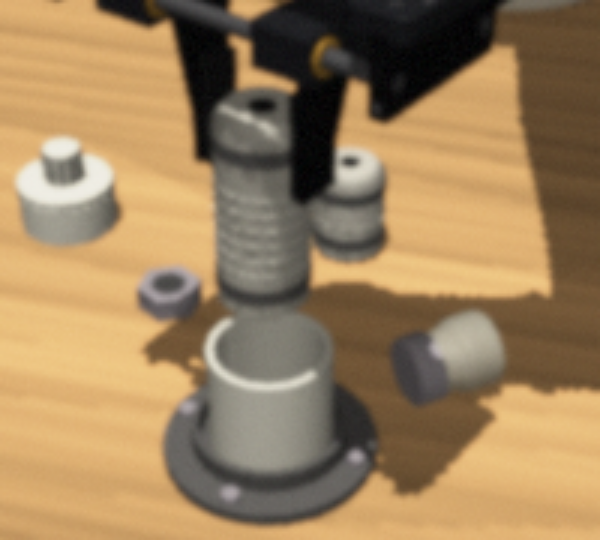

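The cartridge is held upright above the tube. Now I lower it to rest at a TCP height of about 0.075.

Emit:
{"method": "play_rows", "body": {
  "commands": "0 0 -0.3 0 0 0;0 0 -0.3 0 0 0;0 0 -0.3 0 0 0;0 0 -0.3 0 0 0;0 0 -0.3 0 0 0;0 0 -0.3 0 0 0;0 0 -0.3 0 0 0;0 0 -0.3 0 0 0;0 0 -0.3 0 0 0;0 0 -0.15 0 0 0;0 0 0 0 0 0;0 0 0 0 0 0"
}}

```text
time_s: 15.25
tcp_pos: [0.6466, -0.0116, 0.0809]
ee_rot: [[0.929, -0.37, 0.001], [-0.37, -0.929, -0.0], [0.001, -0.0, -1.0]]
wrist_force: [0.1, 0.4, -0.6]
gripper_width: 0.494
gripper_force: 29.9
```

Emit:
{"method": "play_rows", "body": {
  "commands": "0 0 -0.05 0 0 0;0 0 -0.05 0 0 0;0 0 -0.04 0 0 0;0 0 -0.04 0 0 0;0 0 0 0 0 0;0 0 0 0 0 0"
}}

```text
time_s: 15.85
tcp_pos: [0.6464, -0.0116, 0.0753]
ee_rot: [[0.929, -0.37, 0.0], [-0.37, -0.929, -0.0], [0.0, -0.0, -1.0]]
wrist_force: [0.3, -0.4, -0.9]
gripper_width: 0.498
gripper_force: 29.9
```

Emit:
{"method": "play_rows", "body": {
  "commands": "0 0 -0.02 0 0 0;0 0 -0.02 0 0 0;0 0 0 0 0 0;0 0 0 0 0 0"
}}

```text
time_s: 16.25
tcp_pos: [0.6468, -0.0117, 0.0751]
ee_rot: [[0.929, -0.37, 0.001], [-0.37, -0.929, -0.0], [0.001, -0.0, -1.0]]
wrist_force: [-1.8, -0.8, 6.0]
gripper_width: 0.497
gripper_force: 29.9
```

Emit:
{"method": "play_rows", "body": {
  "commands": "0 0 0 0 0 0;0 0 0 0 0 0;0 0 0 0 0 0;0 0 0 0 0 0;0 0 0 0 0 0;0 0 0 0 0 0;0 0 0.3 0 0 0;0 0 0.5 0 0 0;0 0 0.5 0 0 0;0 0 0.5 0 0 0;0 0 0.5 0 0 0;0 0 0.5 0 0 0;0 0 0.2 0 0 0;0 0 0 0 0 0",
  "grip": 87
}}

```text
time_s: 17.65
tcp_pos: [0.647, -0.0115, 0.1656]
ee_rot: [[0.929, -0.37, 0.003], [-0.37, -0.929, 0.001], [0.002, -0.002, -1.0]]
wrist_force: [0.0, -0.5, 0.1]
gripper_width: 1.002
gripper_force: 0.0
```

Emit:
{"method": "play_rows", "body": {
  "commands": "-0.036 0.546 0 0 0 0;-0.036 0.546 0 0 0 0;-0.036 0.546 0 0 0 0;-0.036 0.546 0 0 0 0;-0.036 0.546 0 0 0 0;-0.036 0.546 0 0 0 0;-0.036 0.546 0 0 0 0;-0.036 0.546 0 0 0 0;-0.036 0.546 0 0 0 0;-0.036 0.546 0 0 0 0;-0.036 0.546 0 0 0 0;-0.036 0.546 0 0 0 0;-0.036 0.546 0 0 0 0;-0.036 0.546 0 0 0 0;0 0 0 0 0 0;0 0 0 0 0 0"
}}

```text
time_s: 19.25
tcp_pos: [0.6311, 0.2183, 0.1639]
ee_rot: [[0.929, -0.369, -0.0], [-0.369, -0.929, -0.0], [-0.0, 0.0, -1.0]]
wrist_force: [0.2, 0.3, -0.2]
gripper_width: 0.999
gripper_force: 0.0
```

```bash
python3 - <<'E'
from h import *
im2,_,W2=cloud("scene"); im,_,W=cloud("top")
cv2.imwrite("pics/d.png",np.hstack([cv2.resize(im2[150:350,200:500],None,fx=2,fy=2)]))
for n,w in(("top",W),("scene",W2)):
  for nm,x,y,z,dz,R in (("cart",.6465,-.0117,.106,.004,.03),("sleeve",.6465,-.0117,.066,.004,.037),("collar",.6315,.2176,.0175,.004,.04)):
    q=w[(np.hypot(w[...,0]-x,w[...,1]-y)<R)&(abs(w[...,2]-z)<dz)]
    if len(q)>5:print(n,nm,len(q),cv2.minEnclosingCircle(q[:,:2].astype(np.float32)),np.median(q[:,2]))
s=r.sense();print(s["tcp_pos"],s["time_s"])
E
```

```text
top cart 549 ((0.6462149620056152, -0.012455806136131287), 0.021931009367108345) 0.10659058570400831
top sleeve 270 ((0.6462680101394653, -0.010323774069547653), 0.03102894313633442) 0.06696320707297101
top collar 114 ((0.64469313621521, 0.23109066486358643), 0.024355124682188034) 0.01721906674582662
scene cart 439 ((0.6491512656211853, -0.013283387757837772), 0.02101731114089489) 0.1067223186572905
scene sleeve 397 ((0.6489461660385132, -0.011048785410821438), 0.031503647565841675) 0.06611172792866443
scene collar 478 ((0.6329330801963806, 0.21633924543857574), 0.032801657915115356) 0.01642667924037184
[0.63120056 0.21739887 0.16400376] 19.35
```

View pics/d.png

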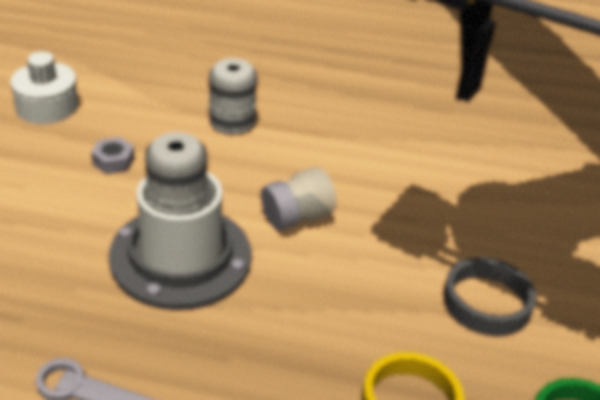

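The cartridge stands in the tube, centred within about 2 mm at (0.646, −0.012). The grey ring is directly below the gripper, and the yellow and green rings are clear of the fingers.

Emit:
{"method": "play_rows", "body": {
  "commands": "0 0 -0.6 0 0 0;0 0 -0.6 0 0 0;0 0 -0.6 0 0 0;0 0 -0.6 0 0 0;0 0 -0.6 0 0 0;0 0 -0.6 0 0 0;0 0 -0.6 0 0 0;0 0 -0.4 0 0 0;0 0 -0.3 0 0 0;0 0 -0.2 0 0 0;0 0 -0.15 0 0 0;0 0 0 0 0 0;0 0 0 0 0 0;0 0 0 0 0 0"
}}

```text
time_s: 20.75
tcp_pos: [0.6316, 0.218, 0.0072]
ee_rot: [[0.929, -0.37, 0.001], [-0.37, -0.929, 0.001], [0.001, -0.001, -1.0]]
wrist_force: [-0.3, -0.4, 0.2]
gripper_width: 1.002
gripper_force: 0.0
```

Emit:
{"method": "play_rows", "body": {
  "commands": "0 0 -0.08 0 0 0;0 0 -0.05 0 0 0;0 0 0 0 0 0;0 0 0 0 0 0"
}}

```text
time_s: 21.15
tcp_pos: [0.6312, 0.2177, 0.0026]
ee_rot: [[0.929, -0.37, -0.0], [-0.37, -0.929, -0.0], [-0.0, 0.0, -1.0]]
wrist_force: [1.2, -0.1, -0.1]
gripper_width: 1.0
gripper_force: 0.0
```

Emit:
{"method": "play_rows", "body": {
  "commands": "0 0 0 0 0 0;0 0 0 0 0 0;0 0 0 0 0 0;0 0 0 0 0 0;0 0 0 0 0 0;0 0 0 0 0 0;0 0 0 0 0 0;0 0 0 0 0 0;0 0 0 0 0 0",
  "grip": 50
}}

```text
time_s: 22.05
tcp_pos: [0.6312, 0.2177, 0.0027]
ee_rot: [[0.929, -0.37, -0.0], [-0.37, -0.929, -0.0], [-0.0, 0.0, -1.0]]
wrist_force: [0.1, 0.2, 0.4]
gripper_width: 0.737
gripper_force: 30.0
```

Emit:
{"method": "play_rows", "body": {
  "commands": "0 0 0.5 0 0 0;0 0 0.5 0 0 0;0 0 0.5 0 0 0;0 0 0.5 0 0 0;0 0 0.5 0 0 0;0 0 0.5 0 0 0;0 0 0.5 0 0 0;0 0 0.5 0 0 0;0 0 0.5 0 0 0;0 0 0 0 0 0;0 0 0 0 0 0"
}}

```text
time_s: 23.15
tcp_pos: [0.631, 0.2177, 0.1379]
ee_rot: [[0.929, -0.37, 0.0], [-0.37, -0.929, 0.001], [-0.0, -0.001, -1.0]]
wrist_force: [0.4, -0.4, -1.3]
gripper_width: 0.733
gripper_force: 30.0
```

Emit:
{"method": "play_rows", "body": {
  "commands": "0.036 -0.547 0 0 0 0;0.036 -0.547 0 0 0 0;0.036 -0.547 0 0 0 0;0.036 -0.547 0 0 0 0;0.036 -0.547 0 0 0 0;0.036 -0.547 0 0 0 0;0.036 -0.547 0 0 0 0;0.036 -0.547 0 0 0 0;0.036 -0.547 0 0 0 0;0.036 -0.547 0 0 0 0;0.036 -0.547 0 0 0 0;0.036 -0.547 0 0 0 0;0.036 -0.547 0 0 0 0;0.036 -0.547 0 0 0 0;0 0 0 0 0 0;0 0 0 0 0 0;0 0 0 0 0 0"
}}

```text
time_s: 24.85
tcp_pos: [0.6464, -0.0118, 0.1376]
ee_rot: [[0.929, -0.37, 0.0], [-0.37, -0.929, 0.0], [0.0, -0.0, -1.0]]
wrist_force: [0.5, -0.5, -0.2]
gripper_width: 0.737
gripper_force: 30.0
```

```bash
python3 - <<'E'
from h import *
im2,_,W=cloud("scene")
cv2.imwrite("pics/e.png",cv2.resize(im2[130:310,200:400],None,fx=3,fy=3))
q=W[(np.hypot(W[...,0]-.6463,W[...,1]+.0122)<.038)&(W[...,2]>.133)&(W[...,2]<.158)]
print(len(q),q.min(0),q.max(0))
s=r.sense();print(s["tcp_pos"],s["time_s"])
E
```

```text
1096 [ 0.61664736 -0.05014319  0.13367235] [0.68016759 0.01678575 0.15771173]
[ 0.6463763  -0.01157651  0.13761344] 24.9
```

View pics/e.png

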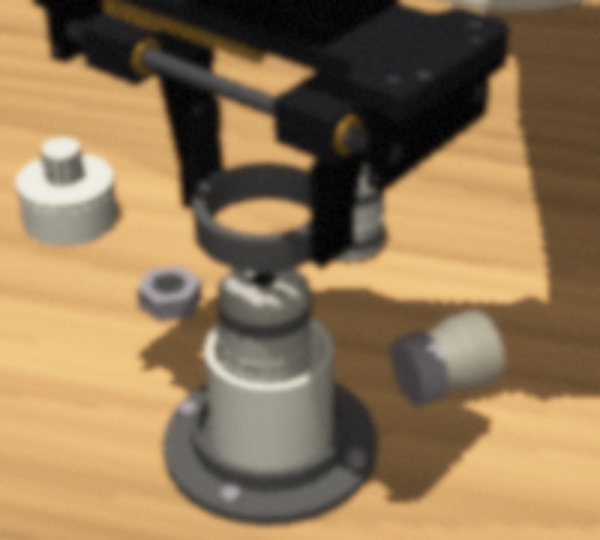

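The ring is held level and lines up with the cartridge. Lowering it: it should rest at a TCP height of about 0.071.

Emit:
{"method": "play_rows", "body": {
  "commands": "0 -0.01 -0.25 0 0 0;0 0 -0.25 0 0 0;0 0 -0.25 0 0 0;0 0 -0.25 0 0 0;0 0 -0.25 0 0 0;0 0 -0.25 0 0 0;0 0 -0.25 0 0 0;0 0 -0.2 0 0 0;0 0 -0.08 0 0 0;0 0 0 0 0 0;0 0 0 0 0 0"
}}

```text
time_s: 26.0
tcp_pos: [0.6466, -0.0123, 0.077]
ee_rot: [[0.929, -0.37, 0.001], [-0.37, -0.929, 0.0], [0.001, -0.0, -1.0]]
wrist_force: [-0.3, -0.9, -1.2]
gripper_width: 0.735
gripper_force: 30.0
```

Emit:
{"method": "play_rows", "body": {
  "commands": "0 0 -0.05 0 0 0;0 0 -0.05 0 0 0;0 0 -0.03 0 0 0;0 0 -0.03 0 0 0;0 0 0 0 0 0;0 0 0 0 0 0"
}}

```text
time_s: 26.6
tcp_pos: [0.6464, -0.0123, 0.0719]
ee_rot: [[0.929, -0.37, 0.0], [-0.37, -0.929, -0.0], [0.0, -0.0, -1.0]]
wrist_force: [0.9, 0.1, -0.9]
gripper_width: 0.733
gripper_force: 30.0
```

Emit:
{"method": "play_rows", "body": {
  "commands": "0 0 -0.03 0 0 0;0 0 -0.02 0 0 0;0 0 -0.02 0 0 0;0 0 0 0 0 0;0 0 0 0 0 0"
}}

```text
time_s: 27.1
tcp_pos: [0.6465, -0.0123, 0.0706]
ee_rot: [[0.929, -0.37, 0.001], [-0.37, -0.929, -0.0], [0.001, -0.0, -1.0]]
wrist_force: [-1.5, 0.6, 5.8]
gripper_width: 0.731
gripper_force: 30.0
```

Emit:
{"method": "play_rows", "body": {
  "commands": "0 0 0 0 0 0;0 0 0 0 0 0;0 0 0 0 0 0;0 0 0 0 0 0;0 0 0 0 0 0;0 0 0 0 0 0;0 0 0.3 0 0 0;0 0 0.5 0 0 0;0 0 0.5 0 0 0;0 0 0.5 0 0 0;0 0 0.5 0 0 0;0 0 0.5 0 0 0;0 0 0.2 0 0 0;0 0 0 0 0 0",
  "grip": 87
}}

```text
time_s: 28.5
tcp_pos: [0.647, -0.0122, 0.1614]
ee_rot: [[0.929, -0.37, 0.003], [-0.37, -0.929, 0.0], [0.002, -0.001, -1.0]]
wrist_force: [-1.0, -0.4, 0.9]
gripper_width: 0.997
gripper_force: 0.0
```

Emit:
{"method": "play_rows", "body": {
  "commands": "-0.461 -0.509 0 0 0 0;-0.461 -0.509 0 0 0 0;-0.461 -0.509 0 0 0 0;-0.461 -0.509 0 0 0 0;-0.461 -0.509 0 0 0 0;-0.461 -0.509 0 0 0 0;-0.461 -0.509 0 0 0 0;-0.461 -0.509 0 0 0 0;-0.461 -0.509 0 0 0 0;-0.461 -0.509 0 0 0 0;-0.461 -0.509 0 0 0 0;-0.461 -0.509 0 0 0 0;0 0 0 0 0 0;0 0 0 0 0 0;0 0 0 0 0 0"
}}

```text
time_s: 30.0
tcp_pos: [0.4807, -0.1955, 0.1599]
ee_rot: [[0.929, -0.37, 0.001], [-0.37, -0.929, -0.0], [0.001, -0.0, -1.0]]
wrist_force: [0.1, -0.3, -0.8]
gripper_width: 1.0
gripper_force: 0.0
```

```bash
python3 - <<'E'
from h import *
im2,_,W2=cloud("scene"); im,_,W=cloud("top")
cv2.imwrite("pics/f.png",cv2.resize(im2[150:310,180:400],None,fx=3,fy=3))
for n,w in(("top",W),("scene",W2)):
  for nm,x,y,z,dz,R in (("cart",.6465,-.0117,.106,.004,.03),("collar",.6465,-.0117,.084,.004,.04)):
    q=w[(np.hypot(w[...,0]-x,w[...,1]-y)<R)&(abs(w[...,2]-z)<dz)]
    if len(q)>5:print(n,nm,len(q),cv2.minEnclosingCircle(q[:,:2].astype(np.float32)),np.median(q[:,2]))
s=r.sense();print(s["tcp_pos"],s["time_s"])
E
```

```text
top cart 518 ((0.6466367840766907, -0.012427733279764652), 0.021436963230371475) 0.10658574333112077
top collar 425 ((0.6469544768333435, -0.011244967579841614), 0.03199164569377899) 0.08495161663174265
scene cart 442 ((0.6497143507003784, -0.013238096609711647), 0.021443132311105728) 0.10660651752278712
scene collar 486 ((0.6493488550186157, -0.012092321179807186), 0.03219713270664215) 0.08422353441738231
[ 0.48085219 -0.19521789  0.15981124] 30.1
```

View pics/f.png

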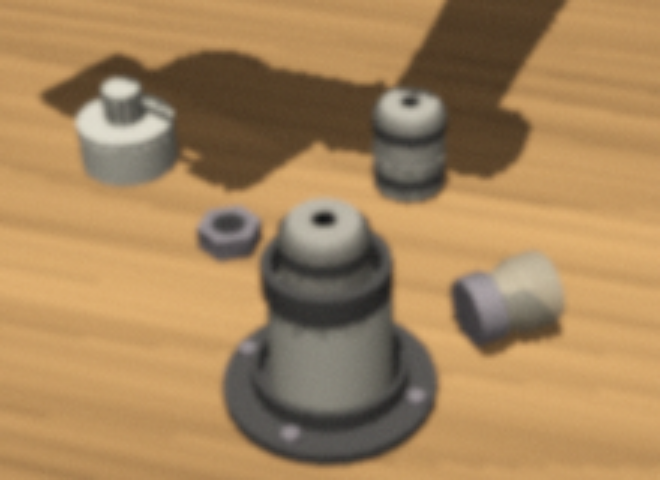

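The ring lies flat on the tube, centred on the cartridge at (0.6466, −0.0122). Now the cap.

Emit:
{"method": "play_rows", "body": {
  "commands": "0 0 -0.5 0 0 0;0 0 -0.5 0 0 0;0 0 -0.5 0 0 0;0 0 -0.5 0 0 0;0 0 -0.5 0 0 0;0 0 -0.5 0 0 0;0 0 -0.5 0 0 0;0 0 -0.5 0 0 0;0 0 -0.5 0 0 0;0 0 -0.3 0 0 0;0 0 -0.15 0 0 0;0 0 0 0 0 0;0 0 0 0 0 0"
}}

```text
time_s: 31.4
tcp_pos: [0.4809, -0.1955, 0.0118]
ee_rot: [[0.929, -0.369, 0.001], [-0.369, -0.929, -0.0], [0.001, -0.0, -1.0]]
wrist_force: [0.0, 0.4, 0.1]
gripper_width: 0.997
gripper_force: 0.0
```

Emit:
{"method": "play_rows", "body": {
  "commands": "0 0 0 0 0 0;0 0 0 0 0 0;0 0 0 0 0 0;0 0 0 0 0 0;0 0 0 0 0 0;0 0 0 0 0 0;0 0 0 0 0 0;0 0 0 0 0 0;0 0 0 0 0 0;0 0 0 0 0 0",
  "grip": 48
}}

```text
time_s: 32.4
tcp_pos: [0.4804, -0.1956, 0.0115]
ee_rot: [[0.929, -0.37, 0.0], [-0.37, -0.929, -0.0], [0.0, 0.0, -1.0]]
wrist_force: [-0.9, 0.4, 3.5]
gripper_width: 0.683
gripper_force: 30.0
```

Emit:
{"method": "play_rows", "body": {
  "commands": "0 0 0.5 0 0 0;0 0 0.5 0 0 0;0 0 0.5 0 0 0;0 0 0.5 0 0 0;0 0 0.5 0 0 0;0 0 0.5 0 0 0;0 0 0.5 0 0 0;0 0 0.5 0 0 0;0 0 0.5 0 0 0;0 0 0 0 0 0;0 0 0 0 0 0"
}}

```text
time_s: 33.5
tcp_pos: [0.48, -0.1953, 0.1457]
ee_rot: [[0.929, -0.37, -0.001], [-0.37, -0.929, 0.001], [-0.001, -0.0, -1.0]]
wrist_force: [0.9, 0.0, -0.9]
gripper_width: 0.679
gripper_force: 30.0
```

Emit:
{"method": "play_rows", "body": {
  "commands": "0.462 0.509 0 0 0 0;0.462 0.509 0 0 0 0;0.462 0.509 0 0 0 0;0.462 0.509 0 0 0 0;0.462 0.509 0 0 0 0;0.462 0.509 0 0 0 0;0.462 0.509 0 0 0 0;0.462 0.509 0 0 0 0;0.462 0.509 0 0 0 0;0.462 0.509 0 0 0 0;0.462 0.509 0 0 0 0;0.462 0.509 0 0 0 0;0 0 0 0 0 0;0 0 0 0 0 0;0 0 0 0 0 0"
}}

```text
time_s: 35.0
tcp_pos: [0.6463, -0.0124, 0.1462]
ee_rot: [[0.929, -0.37, -0.001], [-0.37, -0.929, -0.0], [-0.001, 0.0, -1.0]]
wrist_force: [0.1, -0.3, -0.3]
gripper_width: 0.677
gripper_force: 30.0
```

```bash
python3 - <<'E'
from h import *
im2,_,W=cloud("scene")
cv2.imwrite("pics/g.png",cv2.resize(im2[130:310,200:400],None,fx=3,fy=3))
s=r.sense();print(s["tcp_pos"],s["time_s"])
E
```

```text
[ 0.64629592 -0.01262682  0.14635134] 35.05
```

View pics/g.png

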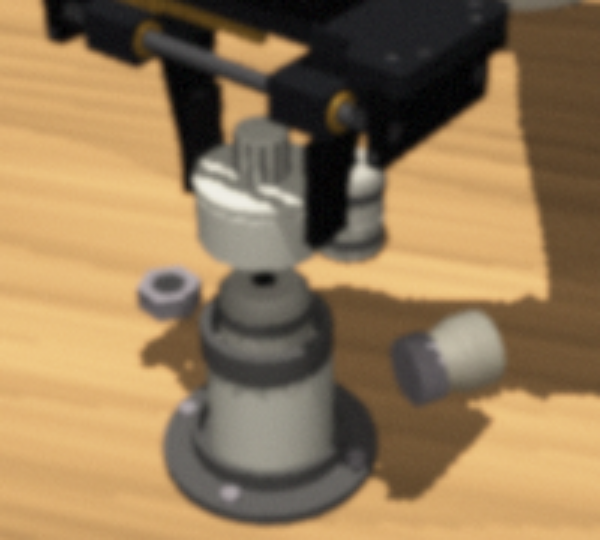

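The cap is level above the cartridge and should rest at a TCP height of about 0.0975.

Emit:
{"method": "play_rows", "body": {
  "commands": "0.01 0 -0.2 0 0 0;0 0 -0.2 0 0 0;0 0 -0.2 0 0 0;0 0 -0.2 0 0 0;0 0 -0.2 0 0 0;0 0 -0.2 0 0 0;0 0 -0.15 0 0 0;0 0 -0.08 0 0 0;0 0 0 0 0 0;0 0 0 0 0 0"
}}

```text
time_s: 36.05
tcp_pos: [0.6472, -0.0123, 0.1036]
ee_rot: [[0.929, -0.37, 0.0], [-0.37, -0.929, -0.0], [0.0, -0.0, -1.0]]
wrist_force: [-0.1, -0.7, -0.3]
gripper_width: 0.683
gripper_force: 30.0
```

Emit:
{"method": "play_rows", "body": {
  "commands": "0 0 -0.05 0 0 0;0 0 -0.05 0 0 0;0 0 -0.03 0 0 0;0 0 0 0 0 0;0 0 0 0 0 0"
}}

```text
time_s: 36.55
tcp_pos: [0.647, -0.0123, 0.0995]
ee_rot: [[0.929, -0.37, 0.0], [-0.37, -0.929, -0.0], [0.0, 0.0, -1.0]]
wrist_force: [-0.3, 0.0, -0.5]
gripper_width: 0.681
gripper_force: 30.0
```

Emit:
{"method": "play_rows", "body": {
  "commands": "0 0 -0.04 0 0 0;0 0 -0.03 0 0 0;0 0 -0.02 0 0 0;0 0 0 0 0 0;0 0 0 0 0 0"
}}

```text
time_s: 37.05
tcp_pos: [0.6472, -0.0123, 0.0976]
ee_rot: [[0.929, -0.37, 0.001], [-0.37, -0.929, -0.0], [0.001, -0.0, -1.0]]
wrist_force: [-1.8, 1.4, 4.5]
gripper_width: 0.681
gripper_force: 30.0
```

Contact at the expected height, so I release and back off upwards.

Emit:
{"method": "play_rows", "body": {
  "commands": "0 0 0 0 0 0;0 0 0 0 0 0;0 0 0 0 0 0;0 0 0 0 0 0;0 0 0 0 0 0;0 0 0 0 0 0;0 0 0.3 0 0 0;0 0 0.5 0 0 0;0 0 0.5 0 0 0;0 0 0.5 0 0 0;0 0 0.5 0 0 0;0 0 0.5 0 0 0;-0.6 0 0 0 0 0;-0.6 0 0 0 0 0;-0.6 0 0 0 0 0;-0.6 0 0 0 0 0;-0.6 0 0 0 0 0;-0.6 0 0 0 0 0;0 0 0 0 0 0;0 0 0 0 0 0",
  "grip": 87
}}

```text
time_s: 39.05
tcp_pos: [0.5397, -0.0122, 0.1819]
ee_rot: [[0.929, -0.369, 0.002], [-0.369, -0.929, 0.0], [0.002, -0.001, -1.0]]
wrist_force: [0.6, 0.3, 0.1]
gripper_width: 1.001
gripper_force: 0.0
```

```bash
python3 - <<'E'
from h import *
im2,_,w=cloud("scene")
cv2.imwrite("pics/h.png",cv2.resize(im2[100:360,150:500],None,fx=2.2,fy=2.2))
for nm,z,R in (("knob",.139,.03),("capplate",.117,.04),("collar",.085,.04)):
    q=w[(np.hypot(w[...,0]-.647,w[...,1]+.012)<R)&(abs(w[...,2]-z)<.004)]
    if len(q)>5:print(nm,len(q),cv2.minEnclosingCircle(q[:,:2].astype(np.float32)),np.median(q[:,2]))
s=r.sense();print(s["tcp_pos"],s["time_s"],s["joint_velocities"])
E
```

```text
knob 171 ((0.6488189101219177, -0.012489169836044312), 0.012380494736135006) 0.13858984650315673
capplate 697 ((0.6491074562072754, -0.012249117717146873), 0.030542857944965363) 0.11696982969000841
collar 246 ((0.6494124531745911, -0.012174048461019993), 0.032033056020736694) 0.08468258559657266
[ 0.539973   -0.01220049  0.18160191] 39.1 [-0.15840613  0.89064118  0.2893273  -0.08093574  0.02282855 -0.06850068]
```

View pics/h.png

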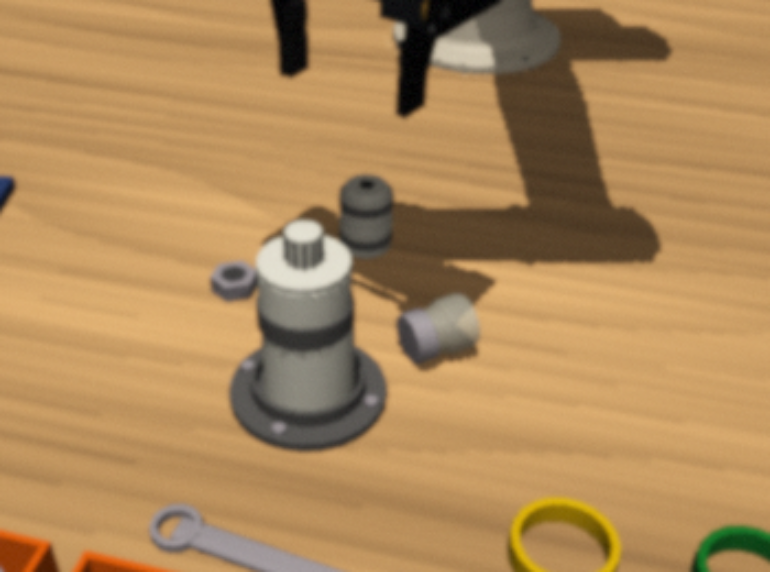

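The housing is complete: the knob top is at 0.1386 m and the cap plate at 0.117 m, against 0.140 m and 0.118 m nominal. All axes agree within 1 mm, the gripper is clear, and the spare hasn't moved. I'll leave the tipped pot as it is, because righting it beside the finished stack would put the result at risk.

```bash
python3 -c "
from station import r
print(r.finish_job())"
```

```text
the job is handed in; nothing more can be done
None
```

The filter housing is assembled in the order asked and handed in at about 39 s, upright with nothing held and the spare untouched; one slip: while carrying the tube I knocked over a small pot that wasn't part of the job, and left it lying on the bench clear of the flange.

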